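# Free the optical cell and hold it in the light path

## Task

Flip the red cam lever all the way over to its other stop so that the brass keeper slides back off the blue-capped optical cell, then lift the cell out of its pocket, gripping it by its two frosted faces only and never touching its clear faces. Hold it upright in the photometer's light beam, midway between the two black snouts, so that the beam runs straight in through one clear face and out through the other, with the cell touching nothing but the fingers. Leave the lever flipped and the bottles and tube rack undisturbed; the program finishes while the robot is still holding the cell in the beam.

Things in the scene. Friction and masses are not known exactly. Their poses are not given: they have to be found in the camera images.
- stand: Fixed cell stand: aluminium plate 170 x 90 mm, 28 mm tall, origin at the centre of its underside. The cell stands at x +50, y 0 mm; the cam lever is pivoted at x -45, y 0 mm, 48 mm above the work surface, between dark cheeks 58 mm high (x -66 to -24, y -15 to 15 mm). Nothing stands on the plate beside the cell's +-y sides.
- pocket (a point): Centre of the cell's pocket floor on the stand, 28 mm above the work surface, axes as the stand's. A black rim round it, 5 mm tall (top at 33 mm) and 35 (x) by 31 mm outside, leaves the cell 1.5 mm of play on every side.
- keeper_tab (a point): Tip of the brass keeper, top of its tab, 92 mm above the work surface, 14 mm wide in y. Locked, it overhangs the cell's cap by 6 mm from the lever's side; flipping the lever draws it 18 mm along the stand's -x, off the cell.
- cam_lever (a joint): Red cam lever hinged about the stand's x axis. Locked = 0 to 0.08 rad (start): leans 0.55 rad from upright to the stand's +y. It swings over the top to the stand's -y, to its stop at 1.1 rad (leaning 0.55 rad to -y) = free. Stays where it is left; moves with about 1 N at the ball. Counts as flipped above 0.9 rad.
- lever_ball (a point): Centre of the red ball, 22 mm in diameter, at the end of the cam lever, 75 mm from the pivot; the bar below it is 12 mm wide (stand's x) and 8 mm thick. It lies about 112 mm above the work surface at either stop and 123 mm at the top of its swing.
- cell_center (a point): Centre, half-way up, of the optical cell: upright box 24 (x) by 20 (y) by 56 mm tall with its 6 mm blue cap, 50 g. Its white frosted faces are +-y, 20 mm apart, 23 mm wide, 50 mm tall; its clear faces are +-x and light goes through it along x. A white stripe on the cap runs along x. At the start its x lies along the stand's x.
- beam (a point): Middle of the fixed photometer's light path, 105 mm above the work surface; its y runs along the beam (thin green line). Black snouts, 26 mm in diameter, end 45 mm to either side along y; behind them are boxes 85 mm wide in x, 57 to 127 mm out, tops at 136 mm. The base below, 120 x 270 mm, has its top at 30 mm; between the snouts is free.
- blue_bottle: Bystander: closed bottle with blue cap, 52 mm in diameter, 85 mm tall; origin at the centre of its underside.
- green_bottle: Bystander: closed bottle with green cap, 52 mm in diameter, 85 mm tall; origin at the centre of its underside.
- tube_rack: Bystander: white rack full of small capped tubes, 60 x 130 mm, 67 mm tall; origin at the centre of its underside.
Things that resemble listed ones, but are neither listed nor needed, are in the scene too. There is more than one size of the stand; the one meant has the size given above. Of the things that look like the part that bears cell_center, the smaller one is meant.

How it is judged:
On the way, in this order (a step that is already met when the one before it is completed fails the run):
1. the cam lever is flipped over (above 0.9 rad) while the cell still stands in its pocket (value of joint cam_lever above 0.9 rad and distance of cell_center from where it was at the start of the episode below 0.006 m), for 0.2 s.
2. the cell is gripped by both frosted faces and lifted at least 20 mm (height (world z) of cell_center above 0.076 m and contact force between the fingers and cell_c0 above 1 N and contact force between the fingers and cell_c1 above 1 N), for 0.2 s.
At the end, for the whole second after the job is handed in: Cell held by both frosted faces (over 1 N each), still, upright within 0.17 rad, centre within 6 mm across, 20 mm along and 13 mm in height of the beam's middle, light axis within 0.2 rad of the beam, touching nothing but the fingers; lever above 0.9 rad (value of joint cam_lever above 0.9 rad and x of cell_center in the frame of beam between -0.006 and 0.006 m and y of cell_center in the frame of beam between -0.02 and 0.02 m and z of cell_center in the frame of beam between -0.013 and 0.013 m and angle between the x axis of cell_center and the y axis of beam, either way round below 0.2 rad and angle between cell_center's own z axis and vertical below 0.17 rad and contact force between the fingers and cell_c0 above 1 N and contact force between the fingers and cell_c1 above 1 N and contact force between cell and photometer below 0.1 N and linear speed of cell below 0.02 m/s and contact force between cell and stand below 0.1 N); the arm keeps its last pose, push and grip.
It fails at once if the fingers touch a clear face of the cell (contact force between the fingers and cell_c2 above 0.5 N or contact force between the fingers and cell_c3 above 0.5 N).
It fails at once if a bottle or the tube rack is pushed more than 20 mm (distance of any of blue_bottle, green_bottle, tube_rack from where it was at the start of the episode above 0.02 m).
It also fails if it takes over 48 s, if anything falls off the work surface, if the arm or the gripper's body presses on something with over 40 N, if the wrist force passes 120 N, or if a joint passes its speed limit or range.

## Robot

A 6-joint arm with a two-finger parallel gripper is mounted at the origin on the work surface. World frame = base frame: x ahead of the robot, y to its left, z up, the work surface at z = 0. Lengths are in m, angles in rad, forces in N, time in s.
With the tool pointing down it reaches from about 0.3 to 0.875 m from the base axis. Payload 6.4 kg.
Tool frame: the origin (TCP) lies on the centre line of the jaws, within the pads' length; the fingertips stand 14 mm ahead of it and the grasp point (between the pads) lies 5 mm behind it; y points along the fingers, x is the direction in which the jaws open and shut, and the axes are right-handed (so a half turn about y gives the same grasp; the last joint's range is limited). The gripper opens to 88 mm and grips with 3 to 60 N. Pads are 18 mm wide; open, the fingers measure 123 mm over their backs; the gripper's body (75 mm by 187 mm) begins 45 mm behind the grasp point.
Start: joints at [0.932, 0.181, 1.607, -0, 1.354, -0.206], TCP at [0.241, 0.522, 0.223] pointing down, gripper open.
Joint ranges: [-2.99, 2.99], [-0.89, 2.07], [0.3, 2.58], [-1.14, 4.28], [0, 2.63], [-3.12, 3.12]. Speed limits (rad/s): [2.57, 2.57, 3.01, 3.14, 3.14, 3.14].

## Interface

Orientations are given as a 3x3 rotation matrix whose columns are the frame's x, y, z axes.
In Python, from station import r, vision, ticket gives the robot as it stands.
- The arm moves only by the tool send_rows, never from a script. Its argument "deltas" is a list of rows, each an object with "dp": the shift along the tool's x, y, z in mm, a list of three; "spin": the turn about the tool's y in degrees. In form: [{"dp": [dx, dy, dz], "spin": spin}, ...]. A call has 1 to 20 rows; each row shifts and turns the commanded pose from where the row before left it, along the tool's axes as they then stand; what a row does not reach is not made up. A row lasts 1/12 s, in which the tool goes at most 41.7 mm and 7.16 degrees, less where a joint would pass 70% of its speed; a pose out of reach is approached as far as the arm can. A call is refused whole if a number of a shift passes 41.7 or a number of a turn 7.16, either way. A call with a gripper value outside its range is refused whole. "claw" is the closure, from 0 (fully open) to 1 (shut), set as the call begins (left out, the last holds). The fingers move at their own pace and stop on an object; "newtons" is the grip in N (left out, the last holds). Time passes only in rows, so rows that do not move let the fingers close. It gives the time, the measured TCP pose, the force and the opening at its end, in the units of the state.
- r.sense(): the state, without advancing time (a new reading comes with each control period).
- vision.grab_frame(name): name is "scene" or "top"; returns (picture, depth): 480x640x3 uint8, red, green, blue; 480x640 float32, m along the optical axis (not along the pixel's ray), 0 where there is no reading.
- vision.calibration(name): a dict with "mtx" (3x3 intrinsics, pixels), "distortion" ([k1, k2, p1, p2, k3] as OpenCV has them; the pictures are not rectified), "world_to_cam" (4x4, takes a point from world to camera coordinates). Camera axes: x right, y down, z forward; pixel columns grow to the right and rows downward; lengths in m; the calibration is good to about 2 mm. A picture is of the moment at which its call begins. calibration takes no time and is no camera call.
- ticket.close_job(): hands the job in, once; it reports no verdict.
The state is a dict: "t": time; "joint_positions": joint angles; "qd": joint speeds; "tau": joint torques, N m; "tool_pos": TCP position; "orientation": TCP orientation; "ft_force": force on the tool from outside, world axes, zero at the start; "wrist_torque": the same for the moment, N m; "finger_gap": finger opening in m.
Only numpy, scipy, OpenCV 4.12 (cv2) and the standard library are available. Lean on these libraries where they do the work, as an engineer would, in place of code of your own. Each camera call takes 0.05 s, during which the arm holds its last target.

## Working session

There is one attempt and no reset: what is moved stays moved. The work goes in short steps, Python scripts to look and compute and a tool call to move; the robot and the scene stay as the last step left them, time stands still between calls to the robot, and variables do not carry over. Pictures are saved under pics/ and viewed, and the job is handed in when it is done.

Besides the shell and the picture viewer there is one more tool, called after "Emit:" as name(argument=value, ...), one argument or row to a line, values as JSON. send_rows: Moves the arm, as the interface text tells. Its arguments: {"type":"object","properties":{"deltas":{"type":"array","items":{"type":"object","properties":{"dp":{"type":"array","items":{"type":"number"}},"spin":{"type":"number"}}}},"claw":{"type":"number"},"newtons":{"type":"number"}},"required":["deltas"]}

```bash
ls; mkdir -p pics; python3 - <<'E'
from station import r, vision, ticket
import cv2,numpy as np
print(r.sense())
for n in("scene","top"):
    p,d=vision.grab_frame(n); np.savez(f'{n}0.npz',p=p,d=d); cv2.imwrite(f'pics/{n}0.png',p[:,:,::-1])
    c=vision.calibration(n); print(n,c)
E
```

```text
pics
{'t': 0.0, 'joint_positions': array([ 9.31673101e-01,  1.81525617e-01,  1.60803030e+00,  2.76769251e-05,
        1.35381575e+00, -2.06288218e-01]), 'qd': array([-1.96749197e-03, -1.23272231e-04,  6.05768400e-04, -1.05334545e-04,
       -2.13640154e-04, -7.05418816e-05]), 'tau': array([-1.76282763e-03, -4.33863509e+01, -3.41851902e+01,  7.01020192e-02,
        3.86994006e-02, -1.32874338e-04]), 'tool_pos': array([0.24079816, 0.52151253, 0.22250808]), 'orientation': array([[ 4.19450540e-01, -1.08286238e-03, -9.07777545e-01],
       [ 9.07776532e-01, -1.41175085e-03,  4.19451756e-01],
       [-1.73576425e-03, -9.99998417e-01,  3.90837398e-04]]), 'ft_force': array([-0.22984924, -0.99686054,  0.81096945]), 'wrist_torque': array([-0.02266715, -0.00047635, -0.03033238]), 'finger_gap': 0.0877300716082561}
scene {'mtx': array([[578.43592103,   0.        , 321.68718966],
       [  0.        , 578.43592103, 239.83719659],
       [  0.        ,   0.        ,   1.        ]]), 'distortion': array([-0.05473046,  0.        ,  0.        ,  0.        ,  0.        ]), 'world_to_cam': array([[ 0.85299963,  0.52187864, -0.00585834, -0.51335029],
       [ 0.38588654, -0.63820155, -0.66617593, -0.22796964],
       [-0.35140179,  0.56598717, -0.74577162,  1.37176293],
       [ 0.        ,  0.        ,  0.        ,  1.        ]])}
top {'mtx': array([[442.0389744 ,   0.        , 318.55278517],
       [  0.        , 442.0389744 , 242.18580764],
       [  0.        ,   0.        ,   1.        ]]), 'distortion': array([-0.04181711,  0.        ,  0.        ,  0.        ,  0.        ]), 'world_to_cam': array([[ 0.01287108, -0.99957417,  0.02618788, -0.0846803 ],
       [-0.99755327, -0.01463606, -0.06836121,  0.63666963],
       [ 0.06871539, -0.02524392, -0.99731687,  0.93287414],
       [ 0.        ,  0.        ,  0.        ,  1.        ]])}
```

View pics/scene0.png

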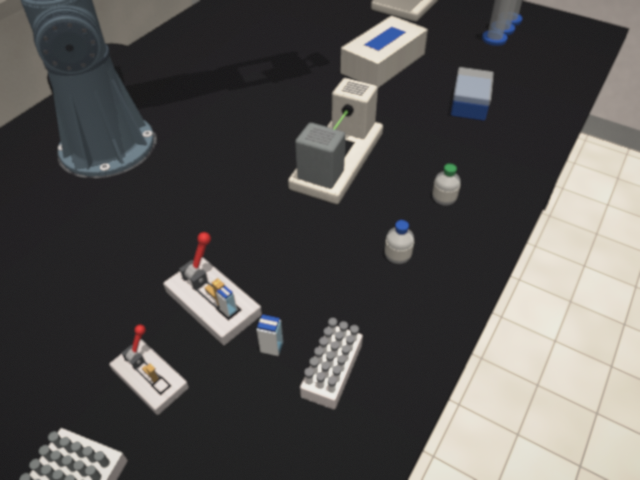

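View pics/top0.png

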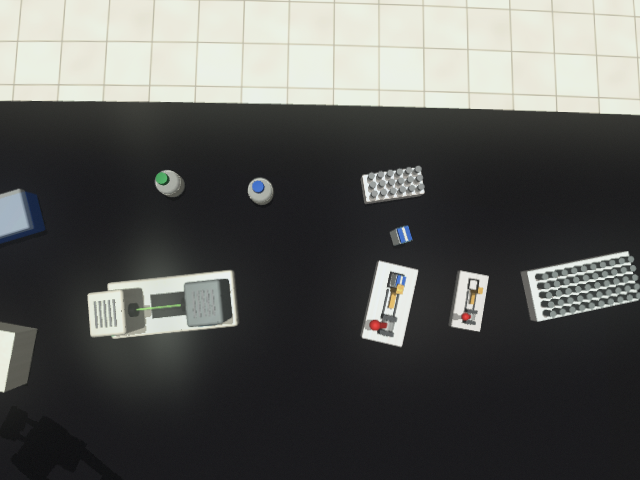

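```bash
python3 - <<'E'
import cv2,numpy as np
t=np.load('top0.npz')['p'][:,:,::-1]; s=np.load('scene0.npz')['p'][:,:,::-1]
cv2.imwrite('pics/a.png',np.hstack([cv2.resize(t[255:355,350:430],None,fx=5,fy=5,interpolation=2),cv2.resize(s[225:345,155:235],None,fx=4.1667,fy=4.1667,interpolation=2)]))
cv2.imwrite('pics/b.png',cv2.resize(t[260:350,80:245],None,fx=4.8,fy=4.8,interpolation=2))
E
```

```text
(no output)
```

View pics/a.png

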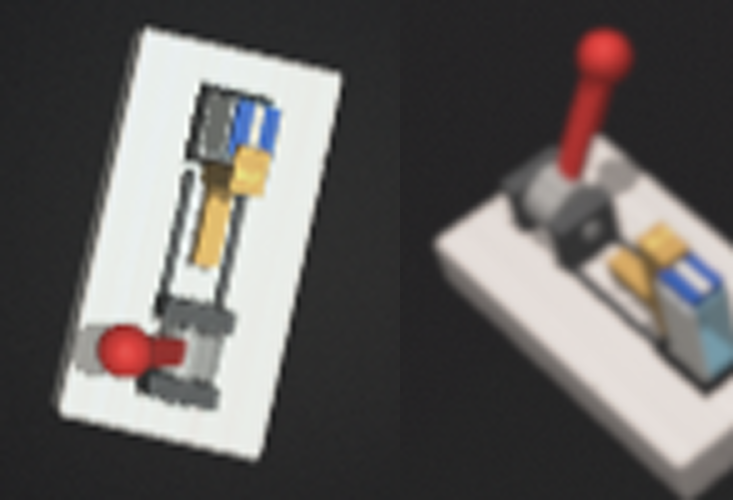

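View pics/b.png

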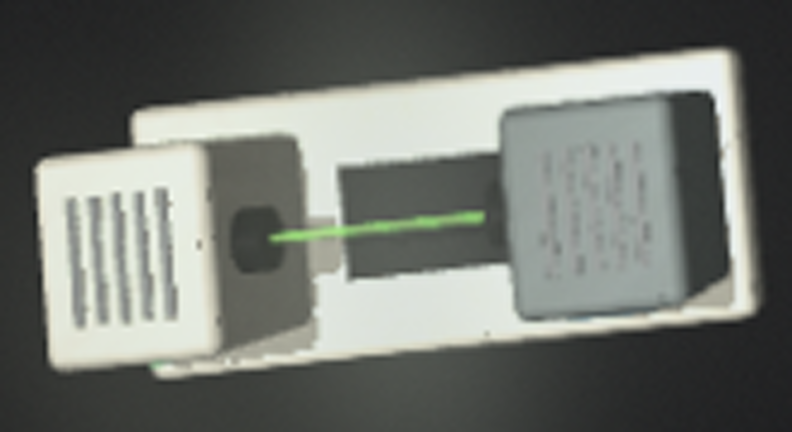

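```bash
cat > h.py <<'E'
import cv2,numpy as np
def ray(c,uv):
    uv=np.asarray(uv,float).reshape(-1,1,2)
    n=cv2.undistortPoints(uv,c['mtx'],c['distortion'])[:,0]
    W=c['world_to_cam'];R,t=W[:3,:3],W[:3,3]
    d=np.c_[n,np.ones(len(n))]@R
    return -R.T@t,d
def plane(c,uv,z):
    o,d=ray(c,uv); return o+d*((z-o[2])/d[:,2])[:,None]
def tri(c1,u1,c2,u2):
    o1,d1=ray(c1,u1);o2,d2=ray(c2,u2);d1=d1[0]/np.linalg.norm(d1);d2=d2[0]/np.linalg.norm(d2)
    A=np.stack([d1,-d2],1);s=np.linalg.lstsq(A,o2-o1,rcond=None)[0]
    a=o1+d1*s[0];b=o2+d2*s[1];return (a+b)/2,np.linalg.norm(a-b)
def proj(c,P):
    W=c['world_to_cam'];return cv2.projectPoints(np.asarray(P,float).reshape(-1,1,3),cv2.Rodrigues(W[:3,:3])[0],W[:3,3],c['mtx'],c['distortion'])[0][:,0]
def mask(p,f,roi):
    q=p.astype(int);m=f(q[...,0],q[...,1],q[...,2]).astype(np.uint8)
    k=np.zeros_like(m);x0,y0,x1,y1=roi;k[y0:y1,x0:x1]=m[y0:y1,x0:x1];return k
def cen(m):
    ys,xs=np.nonzero(m);return np.array([xs.mean(),ys.mean()]),len(xs)
E
cat > m.py <<'E'
from h import *
from station import vision
T=vision.calibration('top');S=vision.calibration('scene')
t=np.load('top0.npz')['p'];s=np.load('scene0.npz')['p']
# stand
m=mask(t,lambda r,g,b:(r+g+b)/3>120,(350,255,430,355))
cs=max(cv2.findContours(m,cv2.RETR_EXTERNAL,2)[0],key=cv2.contourArea)
P=plane(T,cs[:,0].astype(float),0.028)[:,:2]
rc=cv2.minAreaRect((P*1000).astype(np.float32));print('stand top',rc)
# ball
red=lambda r,g,b:(r>130)&(g<90)&(b<90)
m=mask(t,lambda r,g,b:(r>120)&(g<80)&(b<80),(355,310,395,340));print('red top',cen(m))
m2=mask(s,lambda r,g,b:(r>120)&(g<80)&(b<80),(190,225,220,246))
(x,y),rr=cv2.minEnclosingCircle(np.argwhere(m2)[:,::-1].astype(np.float32));print('red scene',cen(m2),x,y,rr)
c1=cen(m)[0];
mm=mask(t,lambda r,g,b:(r>120)&(g<80)&(b<80),(355,310,381,340));
print('ball tri',tri(T,cen(mm)[0],S,(204,238.8)),'plane',plane(T,cen(mm)[0],.112))
# cap
for nm,im,c,roi in(('top',t,T,(390,268,412,290)),('scene',s,S,(212,280,240,310))):
    m=mask(im,lambda r,g,b:(b>110)&(b-r>40),roi);print('blue',nm,cen(m),plane(c,cen(m)[0],.084))
# green
for nm,im,c,roi in(('top',t,T,(130,295,190,315)),('scene',s,S,(320,100,360,140))):
    m=mask(im,lambda r,g,b:(g-r>40)&(g-b>30),roi)
    ys,xs=np.nonzero(m);pt=np.c_[xs,ys].astype(float)
    P=plane(c,pt,.105)[:,:2];l=cv2.fitLine((P*1000).astype(np.float32),2,0,.01,.01).ravel()
    pr=(P*1000-l[2:])@l[:2];print('beam',nm,l,np.degrees(np.arctan2(l[1],l[0])),l[2:]+l[:2]*pr.min(),l[2:]+l[:2]*pr.max(),len(xs))
# photometer base
m=mask(t,lambda r,g,b:(r+g+b)/3>60,(80,262,245,350))
E
python3 m.py
```

```text
stand top ((508.7108154296875, -230.17835998535156), (89.33257293701172, 170.3262481689453), 77.59779357910156)
red top (array([376.86440678, 324.77966102]), 118)
red scene (array([203.2195122 , 238.12195122]), 123) 202.8125 238.875 7.214723110198975
ball tri (array([ 0.47236101, -0.18522994,  0.11162244]), np.float64(0.0004285678904871993)) plane [[ 0.47223276 -0.18530562  0.112     ]]
blue top (array([400.35384615, 279.73846154]), 65) [[ 0.55977402 -0.24103984  0.084     ]]
blue scene (array([226.05882353, 295.88235294]), 102) [[ 0.5669018  -0.24947797  0.084     ]]
beam top [ 1.1890698e-01 -9.9290538e-01  5.0095874e+02  2.4013649e+02] -83.17097 [496.33829211 278.71847811] [506.35822246 195.04935667] 54
beam scene [ 1.17013186e-01 -9.93130386e-01  4.97890106e+02  2.57076599e+02] -83.28024 [495.63845893 276.1870891 ] [501.74796169 224.33367815] 7
```

Emit:
send_rows(
  deltas=[
    {"dp": [0, 0, 0], "spin": -6.2},
    {"dp": [0, 0, 0], "spin": -6.2},
    {"dp": [-25, 0, -16], "spin": 0},
    {"dp": [-25, 0, -16], "spin": 0},
    {"dp": [-25, 0, -16], "spin": 0},
    {"dp": [-25, 0, -16], "spin": 0},
    {"dp": [-25, 0, -16], "spin": 0},
    {"dp": [-25, 0, -16], "spin": 0},
    {"dp": [-25, 0, -16], "spin": 0},
    {"dp": [-25, 0, -16], "spin": 0},
    {"dp": [-25, 0, -16], "spin": 0},
    {"dp": [-25, 0, -16], "spin": 0},
    {"dp": [-25, 0, -16], "spin": 0},
    {"dp": [-25, 0, -16], "spin": 0},
    {"dp": [-25, 0, -16], "spin": 0},
    {"dp": [-25, 0, -16], "spin": 0},
    {"dp": [-25, 0, -16], "spin": 0},
    {"dp": [-25, 0, -16], "spin": 0},
    {"dp": [-25, 0, -16], "spin": 0},
    {"dp": [-25, 0, -16], "spin": 0},
  ],
  claw=1,
  newtons=20,
)

```text
t: 1.77
tool_pos: [0.4258, 0.0192, 0.2232]
orientation: [[0.215, -0.0, -0.977], [0.977, 0.0, 0.215], [0.0, -1.0, 0.0]]
ft_force: [1.3, -0.8, 0.6]
finger_gap: 0.0007
```

```bash
cat > go.py <<'E'
import sys,numpy as np
from station import r
# target in mm: frame s (stand) or w(world), x y z
def delta(tw):
    s=r.sense();R=s['orientation'];d=(np.array(tw)/1000-s['tool_pos'])@R*1000
    print('t',s['t'],'pos',s['tool_pos'].round(4),'phi',np.degrees(np.arctan2(R[1,0],R[0,0])).round(2),'gap',s['finger_gap'].round(4),'F',s['ft_force'].round(1),'delta',d.round(1))
a=np.radians(-12.4);C=np.array([508.7,-230.2]);ex=np.array([np.cos(a),np.sin(a)]);ey=np.array([-ex[1],ex[0]])
f,x,y,z=sys.argv[1],*map(float,sys.argv[2:5])
p=C+ex*x+ey*y if f=='s' else np.array([x,y])
print('target',p.round(1),z);delta([*p,z])
E
python3 go.py s -45 80 120
```

```text
target [ 481.9 -142.4] 120.0Traceback (most recent call last):
  File "go.py", line 10, in <module>
    print('target',p.round(1),z);delta([*p,z])
                                 ~~~~~^^^^^^^^
  File "go.py", line 6, in delta
    print('t',s['t'],'pos',s['tool_pos'].round(4),'phi',np.degrees(np.arctan2(R[1,0],R[0,0])).round(2),'gap',s['finger_gap'].round(4),'F',s['ft_force'].round(1),'delta',d.round(1))
                                                                                                             ^^^^^^^^^^^^^^^^^^^^^
AttributeError: 'float' object has no attribute 'round'
```

```bash
sed -i "s/s\['finger_gap'\].round(4)/round(s['finger_gap'],4)/" go.py
python3 go.py s -45 80 120
```

```text
target [ 481.9 -142.4] 120.0
t 1.7667 pos [0.4258 0.0192 0.2232] phi 77.59 gap 0.0007 F [ 1.3 -0.8  0.6] delta [-145.8  103.2  -89.5]
```

Emit:
send_rows(
  deltas=[
    {"dp": [-18, 0, -11]},
    {"dp": [-18, 0, -11]},
    {"dp": [-18, 0, -11]},
    {"dp": [-18, 0, -11]},
    {"dp": [-18, 0, -11]},
    {"dp": [-18, 0, -11]},
    {"dp": [-18, 0, -11]},
    {"dp": [-17, 0, -11]},
    {"dp": [0, 20, 0]},
    {"dp": [0, 20, 0]},
    {"dp": [0, 0, 0]},
    {"dp": [0, 0, 0]},
  ],
)

```text
invalid input
```

```bash
python3 go.py s -45 80 120; python3 - <<'E'
from station import vision
import cv2,numpy as np
p,d=vision.grab_frame('scene');np.savez('scene1.npz',p=p,d=d)
cv2.imwrite('pics/s1.png',cv2.resize(p[100:360,80:400,::-1],None,fx=2.3,fy=2.3,interpolation=2))
E
```

```text
target [ 481.9 -142.4] 120.0
t 1.7667 pos [0.4258 0.0192 0.2232] phi 77.59 gap 0.0007 F [ 1.3 -0.8  0.6] delta [-145.8  103.2  -89.5]
```

View pics/s1.png

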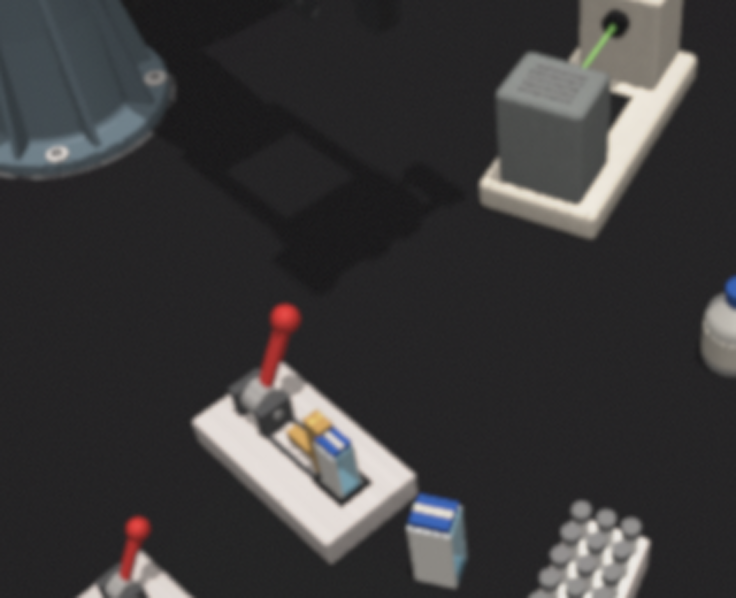

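Emit:
send_rows(
  deltas=[
    {"dp": [-18, 0, -11], "spin": 0},
    {"dp": [-18, 0, -11], "spin": 0},
    {"dp": [-18, 0, -11], "spin": 0},
    {"dp": [-18, 0, -11], "spin": 0},
    {"dp": [-18, 0, -11], "spin": 0},
    {"dp": [-18, 0, -11], "spin": 0},
    {"dp": [-18, 0, -11], "spin": 0},
    {"dp": [-17, 0, -11], "spin": 0},
    {"dp": [0, 20, 0], "spin": 0},
    {"dp": [0, 20, 0], "spin": 0},
    {"dp": [0, 0, 0], "spin": 0},
    {"dp": [0, 0, 0], "spin": 0},
  ],
)

```text
t: 2.82
tool_pos: [0.4801, -0.1372, 0.1823]
orientation: [[0.215, -0.003, -0.977], [0.977, 0.002, 0.215], [0.001, -1.0, 0.003]]
ft_force: [-0.3, -0.7, -0.5]
finger_gap: 0.0001
```

```bash
python3 go.py s -45 80 120; python3 - <<'E'
from station import vision,r
from h import *
p,d=vision.grab_frame('scene');np.savez('scene1.npz',p=p,d=d)
cv2.imwrite('pics/s2.png',p[:,:,::-1])
print(proj(vision.calibration('scene'),r.sense()['tool_pos']))
E
```

```text
target [ 481.9 -142.4] 120.0
t 2.8167 pos [ 0.4801 -0.1372  0.1823] phi 77.6 gap 0.0001 F [-0.3 -0.7 -0.5] delta [-4.7 62.3 -3.1]
[[218.86661733 194.914201  ]]
```

View pics/s2.png

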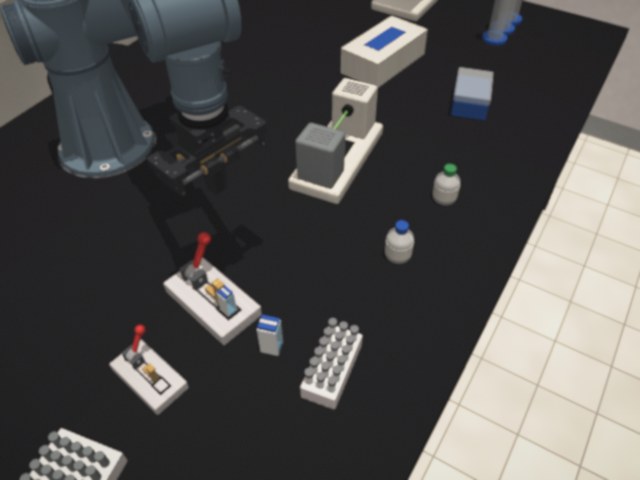

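Emit:
send_rows(
  deltas=[
    {"dp": [-2, 16, -1], "spin": 0},
    {"dp": [-2, 16, -1], "spin": 0},
    {"dp": [0, 16, -1], "spin": 0},
    {"dp": [0, 14, 0], "spin": 0},
    {"dp": [0, 0, 0], "spin": 0},
    {"dp": [0, 0, 0], "spin": 0},
  ],
)

```text
t: 3.37
tool_pos: [0.4834, -0.1423, 0.1222]
orientation: [[0.214, 0.0, -0.977], [0.977, -0.0, 0.214], [-0.0, -1.0, -0.0]]
ft_force: [0.4, 0.5, 0.2]
finger_gap: 0.0004
```

```bash
python3 go.py s -45 80 120
```

```text
target [ 481.9 -142.4] 120.0
t 3.3667 pos [ 0.4834 -0.1423  0.1222] phi 77.63 gap 0.0004 F [0.4 0.5 0.2] delta [-0.4  2.2  1.4]
```

Emit:
send_rows(
  deltas=[
    {"dp": [-8, 0, 0], "spin": 0},
    {"dp": [-8, 0, 0], "spin": 0},
    {"dp": [-8, 0, 0], "spin": 0},
    {"dp": [-8, 0, 0], "spin": 0},
    {"dp": [-8, 0, 0], "spin": 0},
    {"dp": [-8, 0, 0], "spin": 0},
    {"dp": [-8, 0, 0], "spin": 0},
    {"dp": [-8, 0, 0], "spin": 0},
    {"dp": [-8, 0, 0], "spin": 0},
    {"dp": [-6, 0, 0], "spin": 0},
    {"dp": [-4, 0, 0], "spin": 0},
    {"dp": [-4, 0, 0], "spin": 0},
    {"dp": [-2, 0, 0], "spin": 0},
    {"dp": [0, 0, 0], "spin": 0},
  ],
)

```text
t: 4.53
tool_pos: [0.4642, -0.2287, 0.1214]
orientation: [[0.215, -0.0, -0.977], [0.977, -0.0, 0.215], [-0.0, -1.0, 0.0]]
ft_force: [0.1, -0.6, -0.9]
finger_gap: 0.0002
```

```bash
python3 go.py s -45 -10 120;python3 - <<'E'
from station import vision,r
from h import *
p,d=vision.grab_frame('scene');cv2.imwrite('pics/s3.png',cv2.resize(p[180:380,80:340,::-1],None,fx=3,fy=3,interpolation=2))
E
```

```text
target [ 462.6 -230.3] 120.0
t 4.5333 pos [ 0.4642 -0.2287  0.1214] phi 77.59 gap 0.0002 F [ 0.1 -0.6 -0.9] delta [-1.9  1.4  1.2]
```

View pics/s3.png

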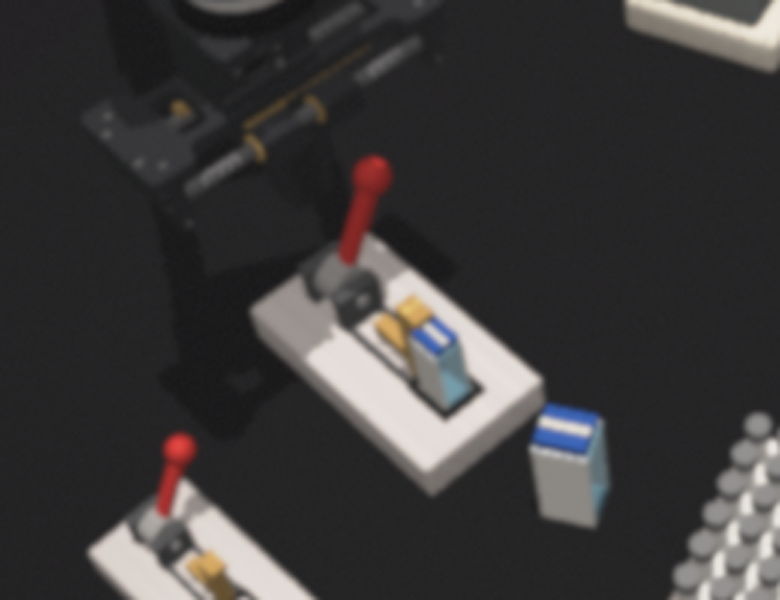

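```bash
python3 - <<'E'
from station import vision,r
from h import *
S=vision.calibration('scene');T=vision.calibration('top')
s=r.sense();tp=s['tool_pos']
print(s['t'],s['tool_pos'],s['joint_positions'])
for q in(tp,tp+[0,0,-.014],tp+[0,0,.05],[.472,-.185,.112]): print((proj(S,q)),proj(T,q))
p,d=vision.grab_frame('scene');cv2.imwrite('pics/s4.png',p[:,:,::-1])
p,d=vision.grab_frame('top');cv2.imwrite('pics/t4.png',p[:,:,::-1])
E
```

```text
4.5833 [ 0.46423957 -0.2283585   0.12138292] [-6.86895183e-01  1.72131646e-01  1.83974927e+00  7.31735752e-05
  1.12983841e+00 -2.04129516e+00]
[[183.35140288 249.19631171]] [[397.79204438 329.66121798]]
[[184.83766352 254.48068377]] [[396.33014184 328.74250137]]
[[177.79109685 229.38226349]] [[403.42652908 333.20168358]]
[[203.76649884 238.48999656]] [[374.69854868 324.86371905]]
```

View pics/s4.png

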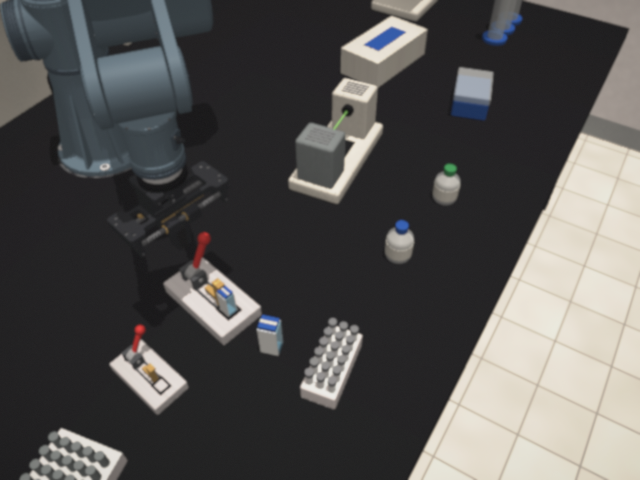

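View pics/t4.png

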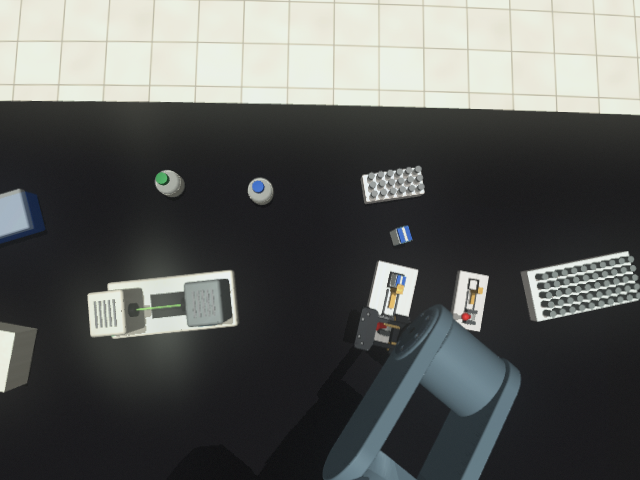

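```bash
python3 - <<'E'
from station import vision,r
from h import *
S=vision.calibration('scene');T=vision.calibration('top')
out=[]
for n,(x0,y0,x1,y1) in(('scene',(100,150,240,290)),('top',(340,280,440,380))):
    p,d=vision.grab_frame(n);np.savez(n+'4.npz',p=p,d=d)
    q=p[y0:y1,x0:x1,::-1].astype(float);q=255*(q/255)**.4
    out.append(cv2.resize(q.astype(np.uint8),(390,390),interpolation=2))
    c=vision.calibration(n)
    m=mask(p,lambda r,g,b:(r>110)&(g<80)&(b<80),(190,225,215,247) if n=='scene' else (360,305,420,345))
    print(n,cen(m))
    # points cloud in region
    ys,xs=np.mgrid[y0:y1,x0:x1];uv=np.c_[xs.ravel(),ys.ravel()].astype(float)
    o,dr=ray(c,uv);z=d[y0:y1,x0:x1].ravel();P=o+dr*z[:,None]
    np.save(n+'P.npy',P)
    k=(P[:,2]>.095)&(P[:,2]<.16)&(z>0)
    P=P[k];print(len(P),P.min(0),P.max(0))
    for zz in np.arange(.095,.24,.01):
        Q=o+dr*z[:,None];Q=Q[(Q[:,2]>=zz)&(Q[:,2]<zz+.01)&(z>0)]
        if len(Q):print(round(zz,3),len(Q),Q.min(0).round(3)[:2],Q.max(0).round(3)[:2])
cv2.imwrite('pics/s5.png',np.hstack(out))
E
```

```text
scene (array([203.13913043, 238.66956522]), 115)
344 [ 0.45230657 -0.24644449  0.09524596] [ 0.53902587 -0.17644548  0.15996233]
0.095 35 [ 0.462 -0.246] [ 0.539 -0.189]
0.105 33 [ 0.467 -0.197] [ 0.483 -0.179]
0.115 92 [ 0.464 -0.196] [ 0.484 -0.176]
0.125 4 [ 0.472 -0.223] [ 0.476 -0.183]
0.135 51 [ 0.452 -0.243] [ 0.478 -0.217]
0.145 83 [ 0.452 -0.244] [ 0.479 -0.215]
0.155 88 [ 0.453 -0.246] [ 0.478 -0.215]
0.165 95 [ 0.453 -0.247] [ 0.479 -0.214]
0.175 49 [ 0.468 -0.246] [ 0.479 -0.213]
0.185 26 [ 0.457 -0.224] [ 0.479 -0.215]
0.195 68 [ 0.416 -0.319] [ 0.514 -0.145]
0.205 309 [ 0.425 -0.32 ] [ 0.516 -0.146]
0.215 732 [ 0.428 -0.319] [ 0.515 -0.145]
0.225 357 [ 0.415 -0.326] [ 0.516 -0.148]
0.235 1881 [ 0.411 -0.326] [ 0.518 -0.132]
top (array([378.91304348, 325.82608696]), 23)
27 [ 0.4649014  -0.24194421  0.09510636] [ 0.54152625 -0.18577861  0.12527558]
0.095 5 [ 0.466 -0.242] [ 0.542 -0.198]
0.115 20 [ 0.465 -0.195] [ 0.477 -0.186]
0.125 2 [ 0.47  -0.189] [ 0.473 -0.187]
0.195 1 [ 0.515 -0.152] [ 0.515 -0.152]
0.205 34 [ 0.438 -0.222] [ 0.514 -0.158]
0.215 177 [ 0.438 -0.229] [ 0.517 -0.146]
0.225 155 [ 0.438 -0.226] [ 0.515 -0.13 ]
0.235 827 [ 0.448 -0.217] [ 0.516 -0.131]
```

View pics/s5.png

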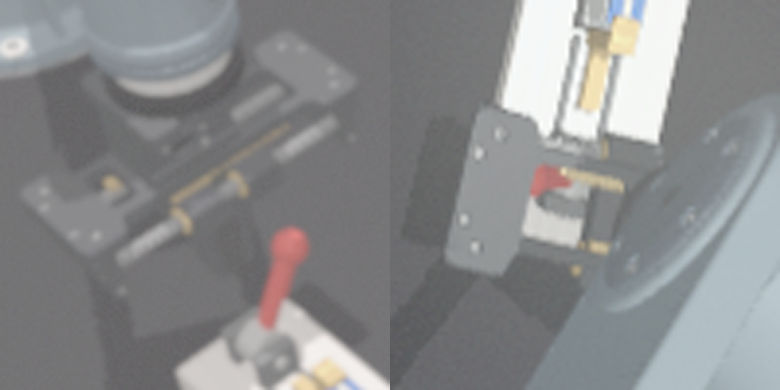

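```bash
python3 - <<'E'
from station import vision,r
from h import *
S=vision.calibration('scene')
z=np.load('scene4.npz');p,d=z['p'],z['d']
for v in range(218,268,3):
    row=[]
    for u in(174,178,182,186,190):
        o,dr=ray(S,[(u,v)]);P=o+dr[0]*d[v,u];row.append(f"{P[0]:.3f},{P[1]:.3f},{P[2]:.3f}|{p[v,u].sum()//3}")
    print(v,row)
E
```

```text
218 ['0.483,-0.244,0.223|41', '0.489,-0.242,0.224|53', '0.489,-0.234,0.217|65', '0.488,-0.225,0.209|65', '0.500,-0.227,0.216|34']
221 ['0.488,-0.250,0.224|54', '0.494,-0.247,0.224|49', '0.472,-0.222,0.189|40', '0.479,-0.219,0.191|37', '0.498,-0.227,0.208|33']
224 ['0.493,-0.255,0.224|46', '0.494,-0.249,0.219|33', '0.472,-0.224,0.185|34', '0.478,-0.220,0.184|32', '0.343,-0.100,0.001|33']
227 ['0.494,-0.257,0.220|34', '0.495,-0.251,0.215|33', '0.495,-0.243,0.208|32', '0.477,-0.221,0.178|33', '0.350,-0.107,0.003|32']
230 ['0.492,-0.257,0.212|33', '0.493,-0.251,0.207|32', '0.474,-0.228,0.175|28', '0.475,-0.220,0.168|29', '0.479,-0.216,0.166|32']
233 ['0.494,-0.260,0.209|34', '0.472,-0.236,0.174|30', '0.472,-0.228,0.166|29', '0.475,-0.222,0.163|30', '0.478,-0.217,0.159|30']
236 ['0.471,-0.244,0.174|31', '0.472,-0.237,0.168|29', '0.469,-0.228,0.157|28', '0.474,-0.223,0.156|28', '0.478,-0.218,0.153|29']
239 ['0.471,-0.247,0.169|31', '0.471,-0.238,0.161|29', '0.473,-0.233,0.157|29', '0.474,-0.225,0.150|29', '0.476,-0.218,0.144|32']
242 ['0.464,-0.243,0.154|30', '0.472,-0.241,0.156|32', '0.47
[... 422 characters left out ...]
.160,0.000|32', '0.390,-0.155,-0.001|26']
254 ['0.369,-0.179,0.001|36', '0.377,-0.176,0.002|36', '0.383,-0.171,0.001|37', '0.390,-0.167,0.001|33', '0.396,-0.162,0.000|26']
257 ['0.372,-0.184,-0.002|37', '0.381,-0.181,0.001|36', '0.386,-0.175,-0.001|36', '0.394,-0.172,0.000|35', '1.008,-0.654,0.868|26']
260 ['0.378,-0.190,-0.000|37', '0.386,-0.187,0.001|37', '0.392,-0.182,-0.000|36', '0.399,-0.178,0.001|37', '0.405,-0.173,-0.001|42']
263 ['0.383,-0.196,-0.000|36', '0.392,-0.193,0.002|35', '0.399,-0.189,0.002|33', '0.405,-0.185,0.002|45', '0.451,-0.212,0.059|67']
266 ['0.390,-0.203,0.002|28', '0.395,-0.197,-0.001|27', '0.401,-0.193,-0.001|46', '0.449,-0.221,0.058|66', '0.456,-0.218,0.060|114']
```

Emit:
send_rows(
  deltas=[
    {"dp": [0, -15, 0], "spin": 0},
    {"dp": [0, -10, 0], "spin": 0},
    {"dp": [20, 0, 0], "spin": 0},
    {"dp": [20, 0, 0], "spin": 0},
    {"dp": [20, 0, 0], "spin": 0},
    {"dp": [20, 0, 0], "spin": 0},
    {"dp": [12, 0, 0], "spin": 0},
    {"dp": [0, 0, 0], "spin": 0},
    {"dp": [0, 15, 0], "spin": 0},
    {"dp": [0, 15, 0], "spin": 0},
    {"dp": [0, 15, 0], "spin": 0},
    {"dp": [0, 5, 0], "spin": 0},
    {"dp": [0, 0, 0], "spin": 0},
    {"dp": [0, 0, 0], "spin": 0},
  ],
)

```text
t: 5.95
tool_pos: [0.4841, -0.1391, 0.0967]
orientation: [[0.215, -0.0, -0.977], [0.977, -0.0, 0.215], [-0.0, -1.0, 0.0]]
ft_force: [-0.7, 0.5, 0.4]
finger_gap: 0.001
```

```bash
python3 go.py s -45 80 94; cat > tips.py <<'E'
from station import vision,r
from h import *
# lowest arm points near the TCP, from the scene depth
S=vision.calibration('scene');p,d=vision.grab_frame('scene');s=r.sense()
tp=s['tool_pos'];R=s['orientation']
ys,xs=np.nonzero(d>0);o,dr=ray(S,np.c_[xs,ys]);P=o+dr*d[ys,xs][:,None]
L=(P-tp)@R*1000 # tool coords mm
k=(abs(L[:,0])<75)&(abs(L[:,2])<16)&(P[:,2]>.06)
L=L[k]
print('tool pos',tp.round(4),'gap',s['finger_gap'],'F',s['ft_force'].round(1))
for y in np.arange(-80,30,5):
    Q=L[(L[:,1]>=y)&(L[:,1]<y+5)]
    if len(Q):print(y,len(Q),'x',Q[:,0].min().round(1),Q[:,0].max().round(1),'z',Q[:,2].min().round(1),Q[:,2].max().round(1))
import sys
u,v=proj(S,tp)[0].astype(int)
q=p[max(v-90,0):v+90,max(u-120,0):u+120,::-1].astype(float);cv2.imwrite(sys.argv[1],cv2.resize((255*(q/255)**.5).astype(np.uint8),None,fx=3,fy=3,interpolation=2))
E
python3 tips.py pics/s6.png
```

```text
target [ 481.9 -142.4] 94.0
t 5.95 pos [ 0.4841 -0.1391  0.0967] phi 77.58 gap 0.001 F [-0.7  0.5  0.4] delta [-3.7  2.7  1.4]
tool pos [ 0.4845 -0.1392  0.0972] gap 0.0005132176535297452 F [-0.3  0.7 -0.1]
-80 12 x -31.1 10.8 z -11.8 9.3
-75 4 x 7.0 12.2 z -10.9 -8.5
-70 10 x 6.8 16.0 z -9.9 -7.2
-65 10 x 8.3 14.9 z -10.3 -6.9
-60 18 x -18.7 14.6 z -10.4 5.3
-55 36 x -17.8 15.5 z -10.7 4.7
-50 46 x -17.8 15.4 z -10.1 10.5
-45 37 x -17.4 14.5 z -11.3 11.5
-40 44 x -16.2 14.4 z -11.6 9.9
-35 40 x -16.5 13.8 z -11.2 10.6
-30 64 x -55.8 13.1 z -12.0 10.3
-25 79 x -57.5 12.5 z -9.9 10.6
-20 61 x -60.1 12.0 z -10.0 4.3
-15 11 x -57.4 5.9 z -8.5 1.3
-10 17 x -59.4 -49.7 z -3.8 6.8
-5 17 x -60.9 -52.4 z -3.8 7.6
0 20 x -65.9 -55.5 z -4.4 6.4
5 18 x -67.7 -56.8 z -5.4 7.4
10 17 x -69.8 -60.4 z -4.9 7.6
15 16 x -73.4 -63.2 z -4.9 6.7
20 17 x -74.8 -65.6 z -5.5 6.3
25 6 x -74.9 -71.6 z -5.8 4.2
```

View pics/s6.png

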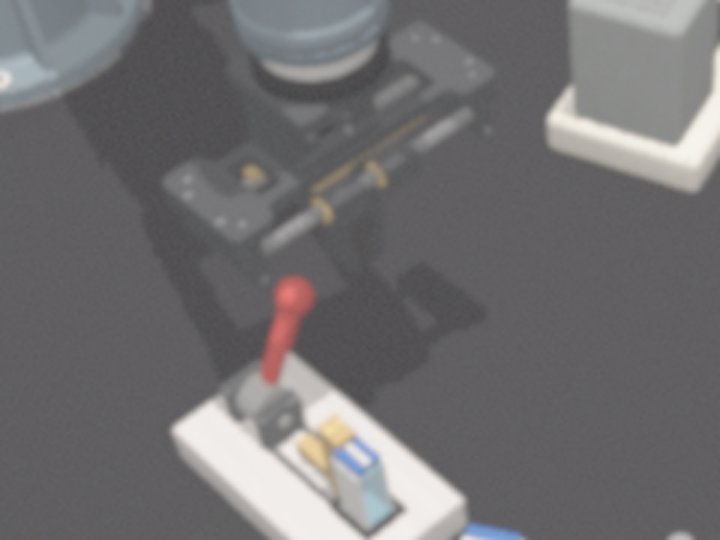

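Emit:
send_rows(
  deltas=[
    {"dp": [-8, 2, 0], "spin": 0},
    {"dp": [-8, 0, 0], "spin": 0},
    {"dp": [-8, 0, 0], "spin": 0},
    {"dp": [-8, 0, 0], "spin": 0},
    {"dp": [-8, 0, 0], "spin": 0},
    {"dp": [-8, 0, 0], "spin": 0},
    {"dp": [-8, 0, 0], "spin": 0},
    {"dp": [-8, 0, 0], "spin": 0},
    {"dp": [-8, 0, 0], "spin": 0},
    {"dp": [-8, 0, 0], "spin": 0},
    {"dp": [-5, 0, 0], "spin": 0},
    {"dp": [-4, 0, 0], "spin": 0},
    {"dp": [-3, 0, 0], "spin": 0},
    {"dp": [0, 0, 0], "spin": 0},
  ],
)

```text
t: 7.17
tool_pos: [0.4641, -0.2289, 0.0943]
orientation: [[0.215, -0.0, -0.977], [0.977, -0.0, 0.215], [-0.0, -1.0, 0.0]]
ft_force: [0.2, 0.3, 0.2]
finger_gap: 0.0007
```

```bash
python3 go.py s -45 -10 94;python3 tips.py pics/s7.png
```

```text
target [ 462.6 -230.3] 94.0
t 7.1667 pos [ 0.4641 -0.2289  0.0943] phi 77.58 gap 0.0007 F [0.2 0.3 0.2] delta [-1.7  0.3  1.1]
tool pos [ 0.4642 -0.2287  0.0944] gap 0.000140407185094408 F [0.4 0.4 0.9]
-80 10 x -29.0 8.5 z -14.7 8.9
-75 9 x -28.2 12.5 z -12.2 8.1
-70 11 x 6.9 14.3 z -11.3 6.9
-65 18 x 6.3 16.9 z -12.9 -2.3
-60 17 x -15.5 15.9 z -11.6 -6.3
-55 45 x -16.8 16.3 z -12.9 -6.4
-50 35 x -17.3 15.6 z -12.5 2.5
-45 41 x -16.6 14.3 z -12.7 7.3
-40 52 x -28.1 15.4 z -12.5 9.9
-35 72 x -33.7 15.5 z -12.0 7.8
-30 89 x -37.2 12.7 z -11.9 9.5
-25 69 x -36.6 12.7 z -13.5 7.5
-20 35 x -35.8 10.9 z -11.2 0.6
-15 5 x -22.2 -1.3 z -8.8 -3.1
-10 10 x -22.9 -14.9 z -6.9 -3.1
-5 11 x -20.5 -11.0 z -6.4 5.5
0 11 x -18.8 -8.5 z -7.2 -1.8
5 10 x -16.0 -7.1 z -5.7 2.9
10 10 x -12.8 -3.5 z -6.2 2.9
15 9 x -11.0 -1.2 z -4.8 -2.5
20 9 x -7.4 0.8 z -5.7 2.3
25 14 x -5.9 5.4 z -7.0 5.8
```

View pics/s7.png

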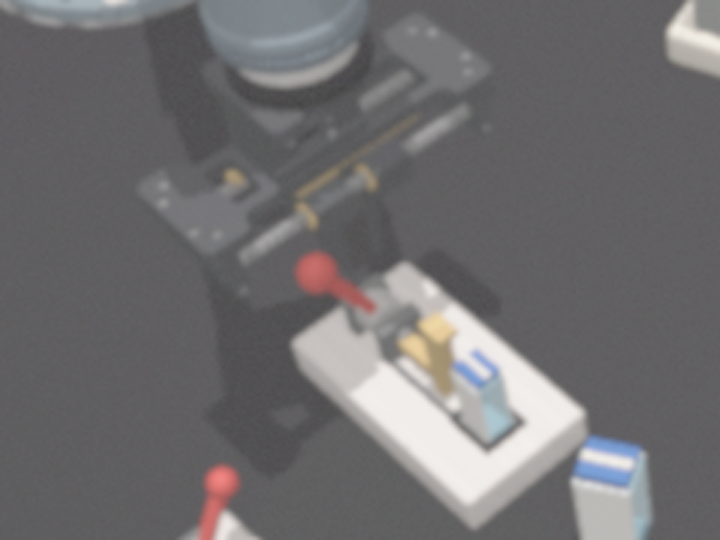

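Emit:
send_rows(
  deltas=[
    {"dp": [-2, 0, 0], "spin": 0},
    {"dp": [-2, 0, 0], "spin": 0},
    {"dp": [0, 0, 0], "spin": 0},
    {"dp": [10, 0, 0], "spin": 0},
    {"dp": [10, -10, 0], "spin": 0},
    {"dp": [20, -25, 0], "spin": 0},
    {"dp": [30, -25, 0], "spin": 0},
    {"dp": [30, -15, 0], "spin": 0},
    {"dp": [30, 0, 0], "spin": 0},
    {"dp": [20, 0, 0], "spin": 0},
    {"dp": [0, 0, 0], "spin": 0},
  ],
  claw=0,
)

```text
t: 8.13
tool_pos: [0.4964, -0.0826, 0.1709]
orientation: [[0.211, 0.002, -0.978], [0.978, -0.0, 0.211], [0.0, -1.0, -0.002]]
ft_force: [0.2, 0.2, -0.5]
finger_gap: 0.0717
```

```bash
python3 go.py s 50 0 120; python3 - <<'E'
from station import vision
from h import *
o=[]
for n,(x0,y0,x1,y1) in(('top',(350,255,430,355)),('scene',(155,225,265,345))):
    p,d=vision.grab_frame(n);np.savez(n+'8.npz',p=p,d=d)
    o.append(cv2.resize(p[y0:y1,x0:x1,::-1],None,fx=500/(y1-y0),fy=500/(y1-y0),interpolation=2)[:500])
    print(x0,y0,500/(y1-y0))
cv2.imwrite('pics/s8.png',np.hstack(o)[:,:800])
E
```

```text
target [ 557.5 -240.9] 120.0
t 8.1333 pos [ 0.4964 -0.0826  0.1709] phi 77.83 gap 0.0717 F [ 0.2  0.2 -0.5] delta [-141.9   51.1  -93. ]
350 255 5.0
155 225 4.166666666666667
```

View pics/s8.png

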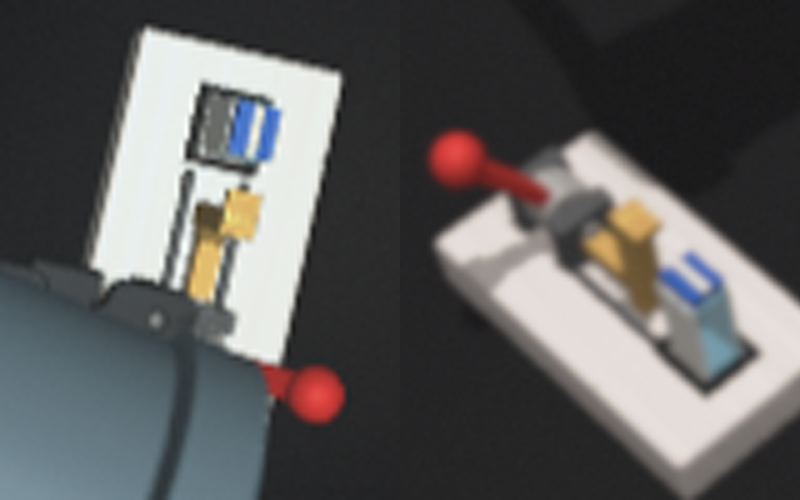

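```bash
python3 - <<'E'
from station import vision
from h import *
T=vision.calibration('top');S=vision.calibration('scene')
t=np.load('top8.npz')['p'];s=np.load('scene8.npz')['p']
a=np.radians(-12.4);C=np.array([508.7,-230.2]);ex=np.array([np.cos(a),np.sin(a)]);ey=np.array([-ex[1],ex[0]])
st=lambda P:((np.array(P)*1000-C)@np.c_[ex,ey]).round(1)
for n,im,c,roi in(('top',t,T,(392,270,410,291)),('scene',s,S,(212,280,240,304))):
    m=mask(im,lambda r,g,b:(b>100)&(b-r>30),roi)
    m=cv2.morphologyEx(m,cv2.MORPH_CLOSE,np.ones((5,5),np.uint8))
    ys,xs=np.nonzero(m)
    # supersample pixel corners
    uv=np.concatenate([np.c_[xs+dx,ys+dy] for dx in(-.5,.5) for dy in(-.5,.5)])
    P=plane(c,uv,.084)[:,:2]; rc=cv2.minAreaRect((P*1000).astype(np.float32))
    print(n,rc,'stand frame',st(np.array(rc[0])/1000),'centroid',st(plane(c,[[xs.mean(),ys.mean()]],.084)[0,:2]))
red=lambda r,g,b:(r>120)&(g<80)&(b<80)
bt=cen(mask(t,red,(405,320,425,345)))[0];bs=cen(mask(s,red,(175,250,272-0,272)))[0]
print(bt,bs)
m=mask(s,red,(175,250,195,275));print(cen(m))
P,e=tri(T,bt,S,cen(mask(s,red,(180,252,192,272)))[0]);print('ball',P,e,st(P[:2]),'plane',st(plane(T,bt,.112)[0,:2]))
E
```

```text
top ((557.1201171875, -240.98989868164062), (21.102163314819336, 26.2401180267334), 80.58535766601562) stand frame [49.6 -0.1] centroid [49.8 -0.2]
scene ((565.182373046875, -245.6062774658203), (20.461828231811523, 39.06985092163086), 72.12213897705078) stand frame [58.5 -2.9] centroid [55.2 -3.3]
[411.84158416 333.08910891] [181.73913043 267.63043478]
(array([182.16326531, 267.91836735]), 49)
ball [ 0.46479719 -0.25361933  0.09747636] 0.024815776810535227 [-37.8 -32.3] plane [-44.9 -38.3]
```

Emit:
send_rows(
  deltas=[
    {"dp": [-20, 0, -14], "spin": 0},
    {"dp": [-20, 0, -14], "spin": 0},
    {"dp": [-20, 0, -14], "spin": 0},
    {"dp": [-20, 0, -14], "spin": 0},
    {"dp": [-20, 0, -14], "spin": 0},
    {"dp": [-20, 10, -12], "spin": 0},
    {"dp": [-16, 15, -8], "spin": 0},
    {"dp": [-10, 20, -4], "spin": 0},
    {"dp": [-2, 16, 0], "spin": 0},
    {"dp": [0, 0, 0], "spin": 0},
    {"dp": [0, 0, 0], "spin": 0},
  ],
)

```text
t: 9.15
tool_pos: [0.5543, -0.2513, 0.1075]
orientation: [[0.216, -0.002, -0.976], [0.976, 0.001, 0.216], [0.001, -1.0, 0.003]]
ft_force: [-0.7, 0.1, 0.5]
finger_gap: 0.088
```

```bash
python3 go.py w 557.3 -240.9 29; python3 tips.py pics/s9.png
```

```text
target [ 557.3 -240.9] 29.0
t 9.15 pos [ 0.5543 -0.2513  0.1075] phi 77.51 gap 0.088 F [-0.7  0.1  0.5] delta [10.7 78.5 -0.8]
tool pos [ 0.5553 -0.2513  0.1087] gap 0.08813109493866837 F [ 0.8 -0.1 -0. ]
-80 7 x 50.2 51.7 z -5.7 4.6
-75 8 x 50.5 52.2 z -2.0 9.9
-70 12 x 50.5 57.0 z -9.9 11.4
-65 26 x 43.2 59.9 z -11.1 12.9
-60 33 x 43.0 60.6 z -9.5 9.5
-55 24 x -58.1 60.0 z -10.4 3.6
-50 43 x -60.5 58.7 z -11.2 7.8
-45 51 x -60.1 58.9 z -10.8 10.0
-40 49 x -60.1 57.3 z -11.0 9.0
-35 49 x -59.7 57.2 z -10.7 6.0
-30 49 x -59.3 57.8 z -10.9 11.0
-25 48 x -58.6 55.7 z -11.6 10.7
-20 37 x -57.9 53.6 z -11.1 10.7
-15 6 x -46.9 55.2 z -8.4 5.1
20 74 x -1.1 17.5 z -11.7 10.9
25 64 x -1.0 17.8 z -12.1 11.6
```

View pics/s9.png

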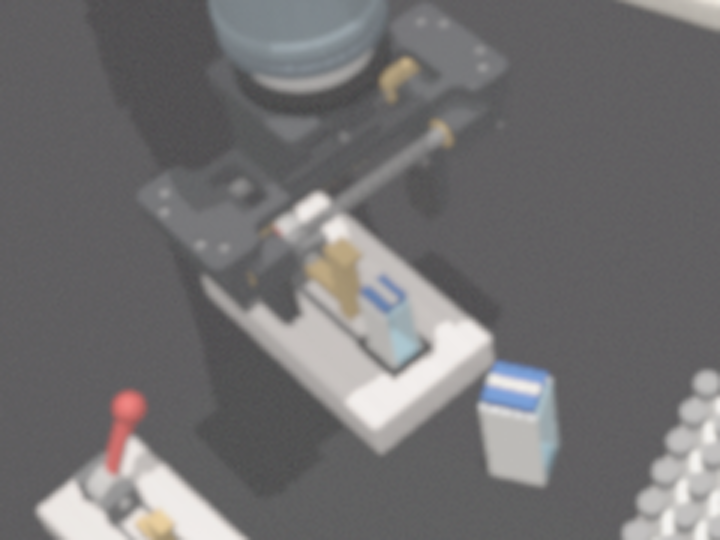

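Emit:
send_rows(
  deltas=[
    {"dp": [5, 0, -1], "spin": 0},
    {"dp": [5, 10, 0], "spin": 0},
    {"dp": [0, 15, 0], "spin": 0},
    {"dp": [0, 15, 0], "spin": 0},
    {"dp": [0, 15, 0], "spin": 0},
    {"dp": [0, 12, 0], "spin": 0},
    {"dp": [0, 7, 0], "spin": 0},
    {"dp": [0, 3, 0], "spin": 0},
    {"dp": [0, 0, 0], "spin": 0},
    {"dp": [0, 0, 0], "spin": 0},
  ],
)

```text
t: 10.03
tool_pos: [0.5592, -0.2411, 0.032]
orientation: [[0.214, 0.001, -0.977], [0.977, -0.001, 0.214], [-0.0, -1.0, -0.001]]
ft_force: [0.4, 0.2, 1.1]
finger_gap: 0.088
```

```bash
python3 go.py w 557.3 -240.9 29; python3 tips.py pics/s10.png|head -30
```

```text
target [ 557.3 -240.9] 29.0
t 10.0333 pos [ 0.5592 -0.2411  0.032 ] phi 77.61 gap 0.088 F [0.4 0.2 1.1] delta [-0.2  3.   1.9]
tool pos [ 0.5594 -0.2413  0.0323] gap 0.08811817312270968 F [ 0.4  0.7 -0.4]
-80 5 x 50.2 52.3 z -5.9 -0.6
-75 6 x 50.6 51.8 z -2.0 5.2
-70 11 x 50.9 57.9 z -10.4 8.1
-65 26 x 43.1 60.8 z -10.7 10.5
-60 25 x 42.8 59.6 z -10.3 11.8
-55 73 x -11.3 58.7 z -11.2 12.3
-50 64 x -59.8 57.3 z -11.7 13.4
-45 71 x -58.5 57.7 z -13.1 8.5
-40 72 x -59.6 57.1 z -11.8 8.1
-35 69 x -58.8 56.2 z -12.5 12.0
-30 28 x -58.1 55.9 z -12.3 14.1
```

View pics/s10.png

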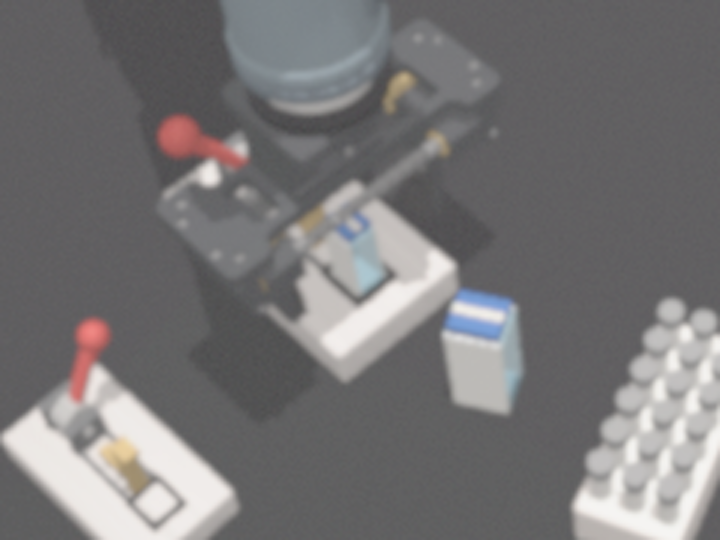

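Emit:
send_rows(
  deltas=[
    {"dp": [0, 2, 1], "spin": 0},
    {"dp": [0, 1, 1], "spin": 0},
    {"dp": [0, 0, 0], "spin": 0},
    {"dp": [0, 0, 0], "spin": 0},
  ],
)

```text
t: 10.42
tool_pos: [0.5568, -0.2406, 0.0286]
orientation: [[0.215, 0.0, -0.977], [0.977, -0.0, 0.215], [-0.0, -1.0, -0.0]]
ft_force: [0.9, -0.3, 0.6]
finger_gap: 0.0884
```

Emit:
send_rows(
  deltas=[
    {"dp": [0, 0, 0], "spin": 0},
    {"dp": [0, 0, 0], "spin": 0},
    {"dp": [0, 0, 0], "spin": 0},
    {"dp": [0, 0, 0], "spin": 0},
    {"dp": [0, 0, 0], "spin": 0},
    {"dp": [0, 0, 0], "spin": 0},
    {"dp": [0, 0, 0], "spin": 0},
    {"dp": [0, 0, 0], "spin": 0},
    {"dp": [0, 0, 0], "spin": 0},
    {"dp": [0, 0, 0], "spin": 0},
    {"dp": [0, 0, 0], "spin": 0},
    {"dp": [0, 0, 0], "spin": 0},
  ],
  claw=1,
  newtons=15,
)

```text
t: 11.42
tool_pos: [0.5568, -0.2406, 0.0284]
orientation: [[0.215, -0.0, -0.977], [0.977, -0.0, 0.215], [-0.0, -1.0, -0.0]]
ft_force: [-0.7, 0.0, 0.3]
finger_gap: 0.0199
```

```bash
python3 go.py w 557.3 -240.9 29; python3 tips.py pics/s11.png|head -30
```

```text
target [ 557.3 -240.9] 29.0
t 11.4167 pos [ 0.5568 -0.2406  0.0284] phi 77.6 gap 0.0199 F [-0.7  0.   0.3] delta [-0.2 -0.6 -0.6]
tool pos [ 0.5568 -0.2406  0.0284] gap 0.019718501190342533 F [-0.3  0.3  0.3]
-80 6 x -38.9 17.9 z -3.9 -0.2
-75 8 x 15.9 17.5 z -2.2 5.1
-70 7 x 16.1 22.3 z -11.3 8.0
-65 22 x 7.9 25.3 z -11.0 9.4
-60 53 x -4.4 25.1 z -11.7 11.3
-55 44 x -10.0 24.0 z -14.9 11.9
-50 45 x -27.5 25.9 z -14.0 -3.8
-45 45 x -26.5 25.4 z -13.9 -6.1
-40 54 x -26.8 24.8 z -13.5 5.5
-35 39 x -26.4 18.2 z -14.6 10.4
```

View pics/s11.png

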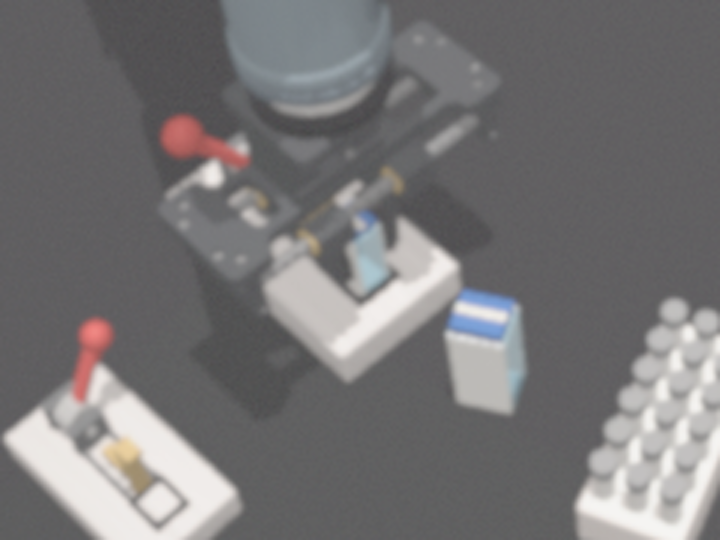

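Emit:
send_rows(
  deltas=[
    {"dp": [0, -3, 0], "spin": 0},
    {"dp": [0, -6, 0], "spin": 0},
    {"dp": [0, -8, 0], "spin": 0},
    {"dp": [0, -8, 0], "spin": 0},
    {"dp": [0, -5, 0], "spin": 0},
    {"dp": [0, 0, 0], "spin": 0},
    {"dp": [0, 0, 0], "spin": 0},
    {"dp": [0, 0, 0], "spin": 0},
    {"dp": [0, -10, 0], "spin": 0},
    {"dp": [0, -15, 0], "spin": 0},
    {"dp": [0, -15, 0], "spin": 0},
    {"dp": [0, -15, 0], "spin": 0},
    {"dp": [0, -15, 0], "spin": 0},
    {"dp": [0, -15, 0], "spin": 0},
    {"dp": [0, -15, 0], "spin": 0},
    {"dp": [0, -15, 0], "spin": 0},
    {"dp": [0, -10, 0], "spin": 0},
    {"dp": [0, 0, 0], "spin": 0},
    {"dp": [0, 0, 0], "spin": 0},
  ],
)

```text
t: 13.05
tool_pos: [0.557, -0.2407, 0.1838]
orientation: [[0.215, 0.001, -0.977], [0.977, -0.001, 0.215], [-0.0, -1.0, -0.001]]
ft_force: [-0.1, 0.7, -0.3]
finger_gap: 0.0195
```

```bash
python3 go.py w 501.7 234 77; python3 tips.py pics/s12.png
cat > ph.py <<'E'
from h import *
from station import vision
T=vision.calibration('top');t=np.load('top0.npz')['p']
m=mask(t,lambda r,g,b:((r+g+b)/3>45)&(r>b-40),(80,262,245,350))
# base far edge corners & box tops by eye-free contour of bright regions
mb=mask(t,lambda r,g,b:(r+g+b)/3>170,(80,262,245,350))
for c in cv2.findContours(mb,0,2)[0]:
    if cv2.contourArea(c)>80:
        P=plane(T,c[:,0].astype(float),.03)[:,:2]*1000;rc=cv2.minAreaRect(P.astype(np.float32));print(cv2.boundingRect(c),rc)
# corners picked in b.png (/4.8 +80,260)
f=lambda x,y:(x/4.8+80-.4,y/4.8+260-.4)
pts=lambda z,l:plane(T,[f(*q) for q in l],z)[:,:2]*1000
base=pts(.03,[(131,110),(738,50),(762,318)]);print('base corners',base.round(1),'centre',((base[0]+base[2])/2).round(1))
wb=pts(.136,[(38,160),(207,143),(219,357),(50,370)]);print('white box',wb.round(1),wb.mean(0))
gb=pts(.136,[(502,106),(672,96),(688,308),(520,320)]);print('grey box',gb.round(1),gb.mean(0),'mid',(wb.mean(0)+gb.mean(0))/2)
E
python3 ph.py
```

```text
target [501.7 234. ] 77.0
t 13.05 pos [ 0.557  -0.2407  0.1838] phi 77.6 gap 0.0195 F [-0.1  0.7 -0.3] delta [451.8 106.5 156. ]
tool pos [ 0.5565 -0.2403  0.1828] gap 0.019877148174866247 F [ 0.1  0.1 -0.2]
-80 15 x -39.5 18.2 z -13.1 7.6
-75 19 x 14.7 23.2 z -12.1 9.2
-70 21 x 16.2 26.4 z -11.6 12.6
-65 43 x 8.8 26.2 z -11.9 1.2
-60 95 x -27.2 25.4 z -13.1 4.6
-55 90 x -27.7 24.8 z -15.4 6.4
-50 81 x -27.5 23.4 z -15.3 6.1
-45 75 x -26.5 23.9 z -14.5 7.1
-40 84 x -26.5 23.2 z -15.6 8.9
-35 66 x -25.5 26.0 z -14.6 8.9
-30 73 x -25.5 23.6 z -14.4 5.9
-25 62 x -25.4 22.0 z -14.9 5.7
-20 46 x -19.7 22.3 z -15.0 -6.0
-15 27 x -11.5 9.4 z -14.4 -6.4
-10 35 x -11.9 9.8 z -15.3 -2.0
-5 24 x -11.5 9.8 z -13.9 0.2
0 2 x -9.2 4.3 z -11.4 -10.5
(88, 271, 149, 67) ((498.7194519042969, 256.35858154296875), (117.1080093383789, 310.5264587402344), 6.766891956329346)
base corners [[544.7 373.6]
 [575.2 105. ]
 [457.5  91.6]] centre [501.1 232.6]
white box [[527.6 362. ]
 [535.3 295.3]
 [452.1 287.5]
 [445.8 353.9]] [490.18447926 324.71221475]
grey box [[551.6 179.6]
 [556.4 112.9]
 [473.8 104.6]
 [468.3 170.1]] [512.51983435 141.79570226] mid [501.3521568  233.25395851]
```

View pics/s12.png

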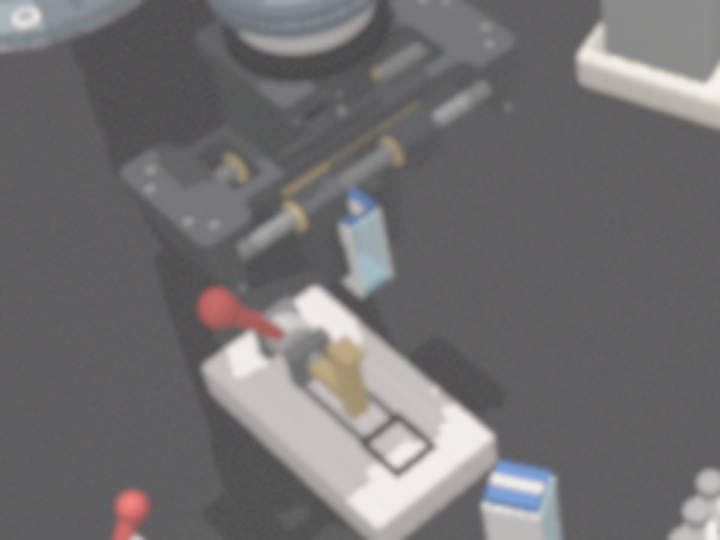

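Emit:
send_rows(
  deltas=[
    {"dp": [0, 0, 0], "spin": 7.08},
    {"dp": [0, 0, 0], "spin": 7.08},
    {"dp": [0, 0, 0], "spin": 7.08},
    {"dp": [0, 0, 0], "spin": 7.08},
    {"dp": [0, 0, 0], "spin": 7.08},
    {"dp": [0, 0, 0], "spin": 7.08},
    {"dp": [0, 0, 0], "spin": 7.08},
    {"dp": [0, 0, 0], "spin": 7.08},
    {"dp": [0, 0, 0], "spin": 7.08},
    {"dp": [0, 0, 0], "spin": 7.08},
    {"dp": [0, 0, 10], "spin": 0},
    {"dp": [0, 0, 20], "spin": 0},
    {"dp": [0, 0, 22], "spin": 0},
    {"dp": [0, 0, 22], "spin": 0},
    {"dp": [0, 0, 22], "spin": 0},
    {"dp": [0, 0, 22], "spin": 0},
    {"dp": [0, 0, 22], "spin": 0},
    {"dp": [0, 0, 22], "spin": 0},
    {"dp": [0, 0, 22], "spin": 0},
    {"dp": [0, 0, 22], "spin": 0},
  ],
)

```text
t: 14.77
tool_pos: [0.5312, -0.0341, 0.1824]
orientation: [[0.992, -0.002, -0.123], [0.123, 0.001, 0.992], [-0.002, -1.0, 0.001]]
ft_force: [-0.1, -0.1, -0.8]
finger_gap: 0.0195
```

```bash
python3 go.py w 501.4 233.6 184
```

```text
target [501.4 233.6] 184.0
t 14.7667 pos [ 0.5312 -0.0341  0.1824] phi 7.06 gap 0.0195 F [-0.1 -0.1 -0.8] delta [  3.3  -1.3 269.4]
```

Emit:
send_rows(
  deltas=[
    {"dp": [0, 0, 22], "spin": 0},
    {"dp": [0, 0, 22], "spin": 0},
    {"dp": [0, 0, 22], "spin": 0},
    {"dp": [0, 0, 22], "spin": 0},
    {"dp": [0, 0, 22], "spin": 0},
    {"dp": [0, 0, 22], "spin": 0},
    {"dp": [0, 0, 22], "spin": 0},
    {"dp": [0, 0, 22], "spin": 0},
    {"dp": [0, 0, 22], "spin": 0},
    {"dp": [0, 0, 22], "spin": 0},
    {"dp": [0, 0, 16], "spin": 0},
    {"dp": [0, 0, 10], "spin": 0},
    {"dp": [0, 0, 5], "spin": 0},
    {"dp": [0, 0, 0], "spin": 0},
    {"dp": [0, 0, 0], "spin": 0},
    {"dp": [0, 0, 0], "spin": 0},
  ],
)

```text
t: 16.1
tool_pos: [0.5027, 0.2125, 0.1832]
orientation: [[0.993, -0.0, -0.118], [0.118, -0.0, 0.993], [-0.0, -1.0, -0.0]]
ft_force: [0.4, -0.4, -0.9]
finger_gap: 0.0201
```

```bash
python3 go.py w 501.4 233.6 77.4;python3 tips.py pics/s13.png
```

```text
target [501.4 233.6] 77.4
t 16.1 pos [0.5027 0.2125 0.1832] phi 6.8 gap 0.0201 F [ 0.4 -0.4 -0.9] delta [  1.2 105.8  21.2]
tool pos [0.5028 0.2124 0.1833] gap 0.01950854858618203 F [-0.1  0.4 -0.8]
-80 14 x -23.0 37.9 z -14.4 10.8
-75 13 x -27.1 37.5 z -12.2 1.6
-70 27 x -29.3 26.6 z -15.1 8.7
-65 53 x -27.4 27.9 z -14.9 8.4
-60 94 x -26.9 27.0 z -14.8 11.0
-55 81 x -26.7 26.4 z -15.2 11.6
-50 62 x -25.6 25.0 z -15.6 11.7
-45 56 x -26.6 24.8 z -15.5 6.3
-40 56 x -26.8 25.5 z -15.9 8.9
-35 49 x -25.0 25.1 z -15.9 9.9
-30 51 x -24.3 23.7 z -15.2 6.5
-25 54 x -24.3 23.4 z -15.8 7.8
-20 41 x -25.6 21.5 z -15.7 1.1
-15 22 x -9.5 17.5 z -15.5 -4.9
-10 25 x -11.7 9.1 z -15.3 0.1
-5 21 x -9.4 9.7 z -15.8 4.1
0 7 x 1.4 8.7 z -13.7 -2.5
```

View pics/s13.png

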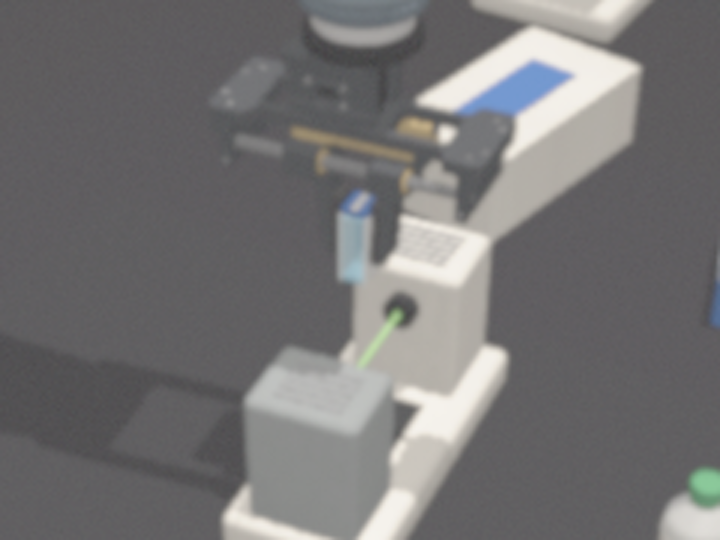

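Emit:
send_rows(
  deltas=[
    {"dp": [1, 0, 8], "spin": 0},
    {"dp": [0, 0, 10], "spin": 0},
    {"dp": [0, 0, 5], "spin": 0},
    {"dp": [0, 0, 0], "spin": 0},
    {"dp": [0, 8, 0], "spin": 0},
    {"dp": [0, 10, 0], "spin": 0},
    {"dp": [0, 10, 0], "spin": 0},
    {"dp": [0, 10, 0], "spin": 0},
    {"dp": [0, 10, 0], "spin": 0},
    {"dp": [0, 0, 0], "spin": 0},
    {"dp": [0, 0, 0], "spin": 0},
  ],
)

```text
t: 17.07
tool_pos: [0.5003, 0.2359, 0.1342]
orientation: [[0.993, -0.002, -0.118], [0.118, -0.001, 0.993], [-0.002, -1.0, -0.0]]
ft_force: [-0.1, -0.2, -0.6]
finger_gap: 0.0195
```

```bash
python3 go.py w 501.4 233.6 77.4;python3 tips.py pics/s14.png >/dev/null
```

```text
target [501.4 233.6] 77.4
t 17.0667 pos [0.5003 0.2359 0.1342] phi 6.79 gap 0.0195 F [-0.1 -0.2 -0.6] delta [ 1.  56.8 -2.4]
```

View pics/s14.png

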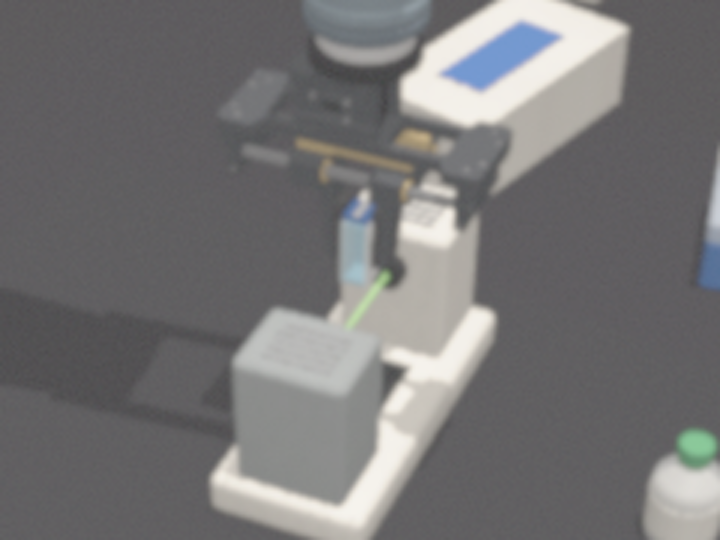

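Clearance looks good; finish the descent.

Emit:
send_rows(
  deltas=[
    {"dp": [1, 8, 0], "spin": 0},
    {"dp": [0, 10, 0], "spin": 0},
    {"dp": [0, 10, 0], "spin": 0},
    {"dp": [0, 10, 0], "spin": 0},
    {"dp": [0, 10, 0], "spin": 0},
    {"dp": [0, 6, 0], "spin": 0},
    {"dp": [0, 3, 0], "spin": 0},
    {"dp": [0, 0, 0], "spin": 0},
    {"dp": [0, 0, 0], "spin": 0},
    {"dp": [0, 0, 0], "spin": 0},
  ],
)

```text
t: 17.95
tool_pos: [0.5024, 0.2364, 0.0789]
orientation: [[0.993, 0.001, -0.118], [0.118, 0.0, 0.993], [0.001, -1.0, 0.0]]
ft_force: [0.7, 0.4, -0.6]
finger_gap: 0.0196
```

```bash
python3 go.py w 501.4 233.6 77.4;python3 tips.py pics/s15.png; python3 - <<'E'
from station import vision
from h import *
for n in('scene','top'):
    p,d=vision.grab_frame(n);np.savez(n+'15.npz',p=p,d=d)
cv2.imwrite('pics/t15.png',p[:,:,::-1])
S=vision.calibration('scene');z=np.load('scene15.npz');p,d=z['p'],z['d']
a=np.radians(6.8);B=np.array([.5014,.2336,.105]);R=np.array([[np.cos(a),-np.sin(a),0],[np.sin(a),np.cos(a),0],[0,0,1]])
ys,xs=np.nonzero(d>0);o,dr=ray(S,np.c_[xs,ys]);P=((o+dr*d[ys,xs][:,None])-B)@R*1000
q=p[ys,xs].astype(int)
k=(abs(P[:,0])<16)&(abs(P[:,1])<30)&(P[:,2]>-45)&(P[:,2]<45)&(q[:,2]-q[:,0]>12)
Q=P[k];print(len(Q),np.percentile(Q,[1,5,50,95,99],axis=0).round(1))
E
```

```text
target [501.4 233.6] 77.4
t 17.95 pos [0.5024 0.2364 0.0789] phi 6.8 gap 0.0196 F [ 0.7  0.4 -0.6] delta [-1.3  1.5 -2.7]
tool pos [0.5024 0.2365 0.079 ] gap 0.0200481937347591 F [0.2 0.9 0.2]
-80 11 x -20.6 38.8 z -14.2 9.0
-75 5 x -24.1 36.0 z -13.8 -10.8
-70 14 x -26.5 19.2 z -15.5 1.5
-65 33 x -26.8 26.5 z -13.7 8.9
-60 69 x -27.7 26.5 z -14.8 8.9
-55 71 x -27.3 26.9 z -15.1 8.1
-50 53 x -27.4 25.9 z -15.8 4.8
-45 45 x -26.9 25.4 z -15.7 6.6
-40 44 x -24.4 24.9 z -15.7 6.7
-35 42 x -24.4 25.1 z -15.8 3.3
-30 42 x -23.6 24.5 z -15.2 2.2
-25 33 x -23.6 23.3 z -15.3 7.9
-20 29 x -25.3 22.4 z -15.4 2.7
-15 7 x -19.2 15.1 z -11.7 -6.0
-10 1 x 9.5 9.5 z -6.0 -6.0
-5 1 x 8.6 8.6 z 2.0 2.0
133 [[-11.1 -14.9 -10.7]
 [ -9.7 -14.   -5.9]
 [ -0.2  -9.6  23.7]
 [  9.    6.   31.2]
 [ 12.2   9.7  32.6]]
```

View pics/s15.png

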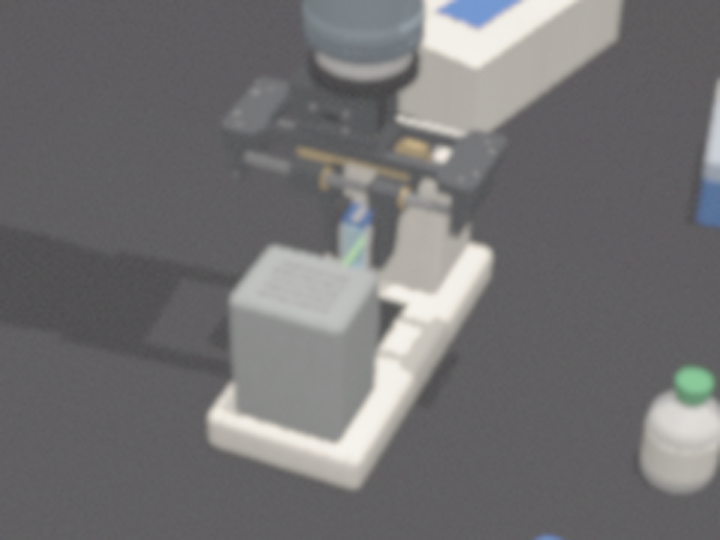

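View pics/t15.png

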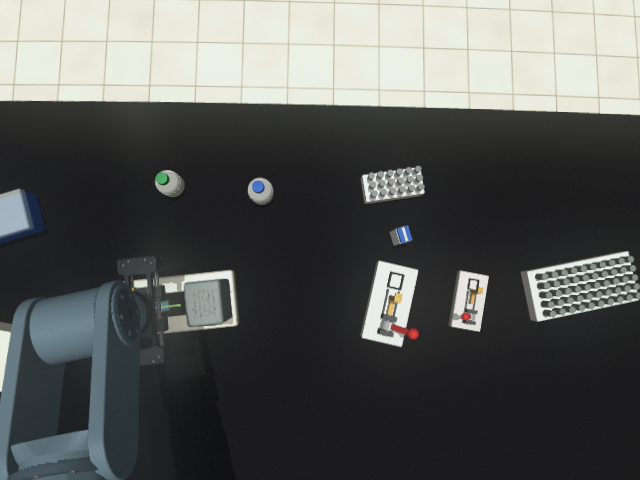

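Emit:
send_rows(
  deltas=[
    {"dp": [-0.7, 2, 0], "spin": 0},
    {"dp": [0, 0, 0], "spin": 0},
    {"dp": [0, 0, 0], "spin": 0},
    {"dp": [0, 0, 0], "spin": 0},
    {"dp": [0, 0, 0], "spin": 0},
    {"dp": [0, 0, 0], "spin": 0},
    {"dp": [0, 0, 0], "spin": 0},
  ],
)

```text
t: 18.68
tool_pos: [0.5013, 0.2362, 0.0764]
orientation: [[0.993, 0.0, -0.118], [0.118, -0.0, 0.993], [0.0, -1.0, -0.0]]
ft_force: [1.5, -0.8, -0.0]
finger_gap: 0.0199
```

```bash
python3 go.py w 501.4 233.6 77.4;python3 -c "
from station import r,ticket
s=r.sense();print(abs(s['qd']).max(),s['finger_gap'],s['ft_force'])
print(ticket.close_job())"
```

```text
target [501.4 233.6] 77.4
t 18.6833 pos [0.5013 0.2362 0.0764] phi 6.8 gap 0.0199 F [ 1.5 -0.8 -0. ] delta [-0.2 -1.  -2.6]
0.0015853622321655425 0.01993497565809107 [ 1.53201801 -0.76468151 -0.04585849]
the job is handed in; nothing more can be done
None
```

The lever is flipped and the cell is held in the beam; I handed the job in at about 18.7 s, which gave no verdict.

**What I did:** I pushed the lever over with closed fingers, and the keeper came off the cell. I then gripped the cell by its frosted faces, lifted it over the photometer, turned it 70.8° and lowered it between the snouts.

**Last checks:**
- **Lever:** the ball measured at stand position (-45, -38) mm after the push, which is about 1.09 rad. The last top view still shows it flipped.
- **Bystanders:** the bottles and tube rack look unmoved in the last top view. I judged this by eye, not by measurement.
- **Grip:** the finger opening was 19.9 mm on a 20 mm cell.
- **Position:** just before a final nudge, depth points put the cell near 0 mm across, about 2.5 mm along, and a few mm above the beam's middle. The nudge was 0.7 mm sideways and 2 mm down, and I took no picture after it.
- **Steadiness:** the arm was nearly still. The last force reading was about 1.7 N, slightly above the usual noise.

**What disagreed:** the first lever push passed over the ball without moving it. The reported tool height is about 26 mm lower than the camera shows. I corrected for that offset on the second push and when grasping. The final height came from the relative lift off the pocket floor instead, and the depth points agreed within a few mm.

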